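# Pack up the welding jig level with its rest

### The job

The welding jig on the table has a fixed rest block at one end and an empty packing bay, marked by a scribed rectangle, at the other. Pick the two of the three loose steel packing blocks whose thicknesses together match the height of the rest block above the base, and stack them flat and centred in the bay, lengthwise along the rectangle and square to it, in either order, so that the stack comes level with the rest. Leave the remaining packing block where it lies.

Things in the scene. Friction and masses are not known exactly. Their poses are not given: they have to be found in the camera images.
- packing_bay (a point): centre of the packing bay, a scribed rectangle 50 (x) by 70 mm (y) on the jig's dark steel base (90 by 230 mm), fixed to the table; its surface is 8 mm above the table. z up; y runs along the base to the fixed rest block, 46 by 70 mm, centred 130 mm away in +y, its top 48 mm above the bay. Only 5 mm high screw heads, 67 mm and more away in +y, also stand on the base
- packer_thin: the thinnest of three loose bare-steel packing blocks with the same outline: 40 mm (its x) by 60 mm (its y), 12 mm thick (its z), two small drilled holes that look dark in its top; lies flat on the table; origin at the centre of the block, 6 mm above its underside
- packer_middle: the middle of three loose bare-steel packing blocks with the same outline: 40 mm (its x) by 60 mm (its y), 24 mm thick (its z), two small drilled holes that look dark in its top; lies flat on the table; origin at the centre of the block, 12 mm above its underside
- packer_thick: the thickest of three loose bare-steel packing blocks with the same outline: 40 mm (its x) by 60 mm (its y), 36 mm thick (its z), two small drilled holes that look dark in its top; lies flat on the table; origin at the centre of the block, 18 mm above its underside
Things that resemble listed ones, but are neither listed nor needed, are in the scene too. Leave any purple look-alike of the packer_thin alone.

How it is judged:
By the outcome, as a careful person would: the job done as asked, in the order asked, and still so for the second after the job is handed in, with the robot touching nothing.
It also fails if it takes over 40 s, if anything falls off the work surface, if the arm or the gripper's body presses on something with over 40 N, if the wrist force passes 120 N, or if a joint passes its speed limit or range.

### The arm

A 6-joint arm with a two-finger parallel gripper is mounted at the origin on a cart in front of the work surface, level with it; the furniture and walls round the work are solid. World frame = base frame: x ahead of the robot, y to its left, z up, the work surface at z = 0. Lengths are in m, angles in rad, forces in N, time in s.
With the tool pointing down it reaches from about 0.3 to 0.775 m from the base axis. Payload 14.6 kg.
Tool frame: the origin (TCP) lies on the centre line of the jaws, within the pads' length; the fingertips stand 19 mm ahead of it and the grasp point (between the pads) is the TCP; y points along the fingers, x is the direction in which the jaws open and shut, and the axes are right-handed (so a half turn about y gives the same grasp; the last joint's range is limited). The gripper opens to 94 mm and grips with 3 to 60 N. Pads are 16 mm wide; open, the fingers measure 119 mm over their backs; the gripper's body (75 mm by 177 mm) begins 78 mm behind the grasp point.
Start: joints at [-1.196, 0.3, 1.521, -0, 1.321, -0.067], TCP at [0.235, -0.497, 0.224] pointing down, gripper open.
Joint ranges: [-3.03, 3.03], [-0.79, 2.21], [0.23, 2.52], [-1.04, 4.18], [0, 3.07], [-2.55, 2.55]. Speed limits (rad/s): [2.22, 2.22, 2.57, 3.14, 3.14, 3.14].

### API

Orientations are given as [roll, pitch, yaw] about the fixed x, y, z axes, in that order (R = Rz(yaw) Ry(pitch) Rx(roll)).
In Python, from station import get_obs, cams, workorder gives the robot as it stands.
- The arm moves only by the shell command python3 -m handwheel 'ROWS' [FORCE]. ROWS is JSON, a list of rows, each an object of numbers: "fingers": the opening, from -1 (shut) to 1 (fully open); "x", "y", "z": the shift along the tool's x, y, z in m; "spin": the turn about the tool's y in degrees. In form: [{"fingers": .., "x": .., "y": .., "z": .., "spin": ..}, ...]. A call has exactly 10 rows; each row is the pose to reach, as a shift and turn from the pose commanded when the call began, along the tool's axes at that moment; what a row does not reach only later rows make up. A row lasts 1/10 s, in which the tool goes at most 50 mm and 8.59 degrees, less where a joint would pass 70% of its speed; a pose out of reach is approached as far as the arm can. A call with a gripper value outside its range is refused whole. The fingers move at their own pace and stop on an object; FORCE is the grip in N (left out, the last holds). Time passes only in rows, so rows that repeat a pose let the fingers close, or fill a call up. It gives the time, the measured TCP pose, the force and the opening at its end, in the units of the state.
- get_obs(): the state, without advancing time (a new reading comes with each control period).
- cams.camera(name): name is "side" or "top" or "wrist"; returns (picture, depth): 400x640x3 uint8, red, green, blue; 400x640 float32, m along the optical axis (not along the pixel's ray), 0 where there is no reading.
- cams.get_calibration(name): a dict with "fx", "fy", "cx", "cy" (pixels), "dist" ([k1, k2, p1, p2, k3] as OpenCV has them; the pictures are not rectified), "view" (4x4, takes a point from world to camera coordinates). Camera axes: x right, y down, z forward; pixel columns grow to the right and rows downward; lengths in m; the calibration is good to about 2 mm. A picture is of the moment at which its call begins: read the wrist's pose just before it. get_calibration takes no time and is no camera call; for the wrist camera it gives the pose at the moment of the call.
- workorder.hand_in(): hands the job in, once; it reports no verdict.
The state is a dict: "time_s": time; "qpos": joint angles; "joint_vel": joint speeds; "tau": joint torques, N m; "ee_pos": TCP position; "eef_rot": TCP orientation; "force": force on the tool from outside, world axes, zero at the start; "moment": the same for the moment, N m; "grip_width": finger opening in m.
Only numpy, scipy, OpenCV 4.12 (cv2) and the standard library are available. Lean on these libraries where they do the work, as an engineer would, in place of code of your own. Each camera call takes 0.05 s, during which the arm holds its last target. There are 200 camera calls.

## Working session

There is one attempt and no reset: what is moved stays moved. The work goes in short steps, Python scripts to look and compute and a shell command to move; the robot and the scene stay as the last step left them, time stands still between calls to the robot, and variables do not carry over. Pictures are saved under pics/ and viewed, about 8 in all and at most 12, crops included, and the job is handed in when it is done.

```bash
mkdir -p pics; ls; python3 - <<'E'
from station import get_obs,cams,workorder
import cv2,numpy as np
o=get_obs();print({k:np.round(v,4).tolist() for k,v in o.items()})
for n in("top","side"):
    im,d=cams.camera(n);cv2.imwrite(f"pics/{n}0.png",im[:,:,::-1]);np.savez(f"pics/{n}0.npz",im=im,d=d)
    c=cams.get_calibration(n);print(n,{k:np.round(v,4).tolist() for k,v in c.items()},(d>0).mean())
E
```

```text
pics
{'time_s': 0.0, 'qpos': [-1.1956, 0.3005, 1.5216, -0.0, 1.3207, -0.0666], 'joint_vel': [-0.0015, 0.0016, -0.0008, -0.0007, 0.0002, -0.0009], 'tau': [0.0017, -53.1811, -35.2731, 0.0709, 0.0244, -0.0001], 'ee_pos': [0.2351, -0.497, 0.2239], 'eef_rot': [-1.5707, 0.0011, -1.129], 'force': [1.3951, 0.0696, 0.1058], 'moment': [0.0157, -0.0172, 0.0309], 'grip_width': 0.0938}
top {'fx': 514.9776, 'fy': 514.9776, 'cx': 323.0551, 'cy': 204.6395, 'dist': [0.0148, 0.0, 0.0, 0.0, 0.0], 'view': [[0.0069, -1.0, 0.0064, -0.2598], [-0.9937, -0.0075, -0.1117, 0.5524], [0.1117, -0.0056, -0.9937, 1.0422], [0.0, 0.0, 0.0, 1.0]]} 0.995984375
side {'fx': 417.1611, 'fy': 417.1611, 'cx': 322.7309, 'cy': 203.1991, 'dist': [-0.087, 0.0, 0.0, 0.0, 0.0], 'view': [[0.9997, 0.0155, 0.02, -0.5715], [0.0247, -0.4405, -0.8974, -0.073], [-0.0051, 0.8976, -0.4407, 1.1037], [0.0, 0.0, 0.0, 1.0]]} 0.9959296875
```

View pics/top0.png

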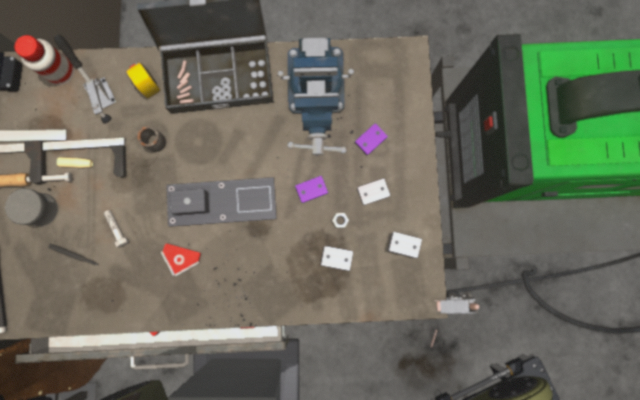

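View pics/side0.png

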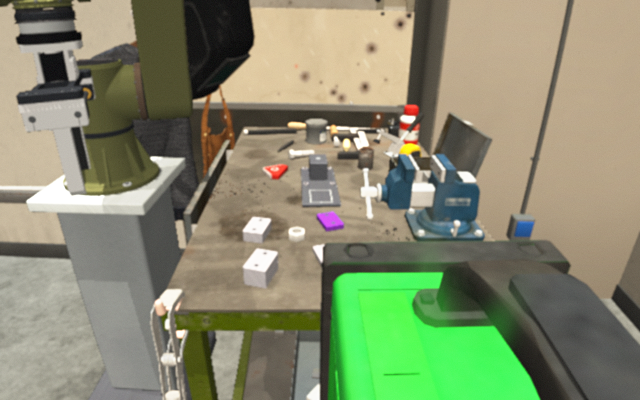

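Top view: white blocks at about (374,191), (337,259) and (405,245), bay at (254,200), rest at (187,201), and purple decoys at (312,189) and (371,139). In the side view the thick block is probably the one at (261,267).

```bash
cat > h.py <<'E'
import numpy as np,cv2
from station import get_obs,cams
def cal(n):
    c=cams.get_calibration(n);K=np.array([[c['fx'],0,c['cx']],[0,c['fy'],c['cy']],[0,0,1]]);return K,np.array(c['dist'],float),np.array(c['view'])
def rays(C,uv):
    K,D,V=C;p=cv2.undistortPoints(np.float64(uv).reshape(-1,1,2),K,D)[:,0]
    r=np.c_[p,np.ones(len(p))]@V[:3,:3];o=-V[:3,:3].T@V[:3,3];return o,r   # r has unit depth
def onplane(C,uv,z):
    o,r=rays(C,uv);return o+r*((z-o[2])/r[:,2])[:,None]
def bydepth(C,uv,d):
    o,r=rays(C,uv);return o+r*np.asarray(d)[:,None]
def rect(P):   # long-axis angle (deg, mod 180), centre, sizes in mm
    (c,s,a)=cv2.minAreaRect(np.float32(P[:,:2]*1000))
    if s[0]<s[1]: a+=90
    return np.round(c,1),np.round(sorted(s),1),round((a+90)%180-90,1)
E
python3 - <<'E'
from h import *
z=np.load('pics/top0.npz');im,d=z['im'],z['d'];C=cal('top')
hsv=cv2.cvtColor(im,cv2.COLOR_RGB2HSV)
m=((hsv[...,1]<45)&(hsv[...,2]>150)).astype(np.uint8);m=cv2.morphologyEx(m,cv2.MORPH_CLOSE,np.ones((5,5)))
for nm,(u,v) in dict(A=(374,191),B=(337,259),Cc=(405,245)).items():
    n,l,_,_=cv2.connectedComponentsWithStats(m);k=np.bincount(l[v-6:v+7,u-6:u+7].ravel(),minlength=n);k[0]=0;b=(l==k.argmax()).astype(np.uint8)
    ys,xs=np.nonzero(cv2.erode(b,np.ones((5,5))));h=np.median(bydepth(C,np.c_[xs,ys],d[ys,xs])[:,2])
    cn=max(cv2.findContours(b,0,1)[0],key=cv2.contourArea)[:,0]
    print(nm,'h',round(h*1e3,1),rect(onplane(C,cn,h)))
def H(u,v,w=3):
    ys,xs=np.mgrid[v-w:v+w+1,u-w:u+w+1];P=bydepth(C,np.c_[xs.ravel(),ys.ravel()],d[ys,xs].ravel());return np.round(np.median(P,0)*1e3,1)
for p in [(254,200),(187,201),(210,195),(300,225),(380,220),(316,147),(316,90),(371,139),(312,189),(340,220),(510,100)]:print(p,H(*p))
crop=cv2.resize(im[120:290,150:430],None,fx=2.8,fy=2.8,interpolation=cv2.INTER_CUBIC);cv2.imwrite('pics/crop0.png',crop[:,:,::-1])
E
```

```text
A h 12.1 (array([ 586.3, -363.7]), array([43.3, 62.6]), -71.1)
B h 23.7 (array([ 444.6, -286.1]), array([42.5, 62.9]), 79.7)
Cc h 36.0 (array([ 473.1, -426.7]), array([42.6, 62.9]), 75.8)
(254, 200) [ 565.6 -108.9    8.2]
(187, 201) [556.8  21.4  56.4]
(210, 195) [575.5 -15.2   8.6]
(300, 225) [ 5.136e+02 -2.070e+02 -4.000e-01]
(380, 220) [ 5.256e+02 -3.782e+02  1.000e-01]
(316, 147) [ 663.4 -240.6   90.2]
(316, 90) [ 779.3 -239.7   94.8]
(371, 139) [ 699.5 -358.3   11.9]
(312, 189) [ 589.7 -232.2   12. ]
(340, 220) [ 525.  -292.5   -0. ]
(510, 100) [ 734.2 -598.3  176.7]
```

View pics/crop0.png

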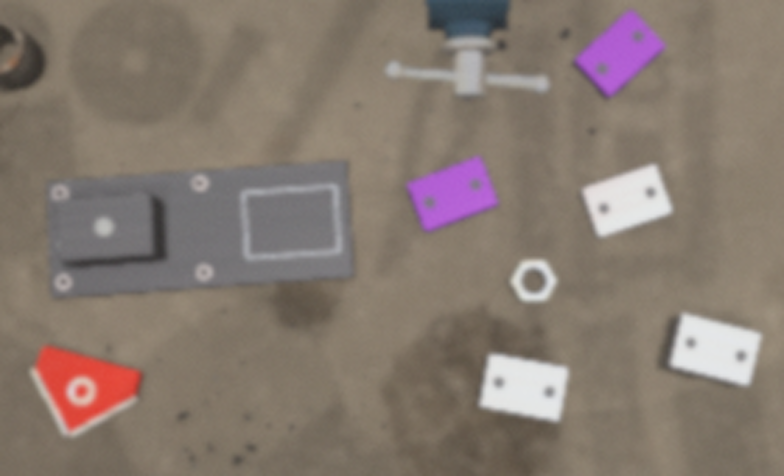

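A, at (586,-364), is the 12 mm block. B is the 24 mm block, and Cc, at (473,-427), is the 36 mm block. The rest stands 48 mm above the bay, so I need 12 + 36. I'll move over the thin block first.

```bash
cat >> h.py <<'E'
def plan(x,y,z,yaw,o=None):   # shift in tool axes from the present pose, yaw deg of tool x
    from scipy.spatial.transform import Rotation as R
    o=o or get_obs();r=R.from_euler('xyz',o['eef_rot']);s=r.inv().apply(np.array([x,y,z])-o['ee_pos'])
    print('t',round(o['time_s'],2),'at',np.round(o['ee_pos'],4),'yaw',round(np.degrees(o['eef_rot'][2]),2),'rp',np.round(np.degrees(o['eef_rot'][:2]),2),'grip',round(o['grip_width'],4),'F',np.round(o['force'],1))
    print('-> x,y,z',np.round(s,4),'spin',round(-((yaw-np.degrees(o['eef_rot'][2])+180)%360-180),2))
E
python3 -m handwheel '[{"fingers":1,"x":0.002,"y":0,"z":0.02,"spin":-8},{"fingers":1,"x":0.006,"y":0.01,"z":0.06,"spin":-16},{"fingers":1,"x":0.01,"y":0.02,"z":0.11,"spin":-24},{"fingers":1,"x":0.014,"y":0.02,"z":0.16,"spin":-32},{"fingers":1,"x":0.018,"y":0.02,"z":0.21,"spin":-40},{"fingers":1,"x":0.022,"y":0.02,"z":0.26,"spin":-48},{"fingers":1,"x":0.025,"y":0.02,"z":0.31,"spin":-56},{"fingers":1,"x":0.028,"y":0.02,"z":0.35,"spin":-64},{"fingers":1,"x":0.03,"y":0.02,"z":0.37,"spin":-72},{"fingers":1,"x":0.03,"y":0.02,"z":0.375,"spin":-80}]'
python3 - <<'E'
from h import *
plan(.5863,-.3637,.15,18.9)
im,d=cams.camera('wrist');cv2.imwrite('pics/w1.png',im[:,:,::-1]);C=cal('wrist');np.savez('pics/w1.npz',im=im,d=d,K=C[0],D=C[1],V=C[2])
plan(.5863,-.3637,.15,18.9);print(C[2].round(3))
E
```

```text
time_s: 1.1
ee_pos: [0.5889, -0.3623, 0.2032]
eef_rot: [-1.57, 0.001, 0.276]
force: [-0.4, 0.3, -0.3]
grip_width: 0.0938
t 1.1 at [ 0.5889 -0.3623  0.2032] yaw 15.79 rp [-8.993e+01  4.000e-02] grip 0.0938 F [-0.4  0.3 -0.3]
-> x,y,z [-0.0028  0.0532 -0.0008] spin -3.11
t 1.15 at [ 0.5885 -0.3625  0.2033] yaw 16.26 rp [-8.993e+01  5.000e-02] grip 0.094 F [ 0.4 -0.3 -0. ]
-> x,y,z [-0.0024  0.0533 -0.0006] spin -2.64
[[ 0.96   0.28  -0.    -0.463]
 [ 0.271 -0.928  0.256 -0.516]
 [ 0.071 -0.246 -0.967  0.24 ]
 [ 0.     0.     0.     1.   ]]
```

View pics/w1.png

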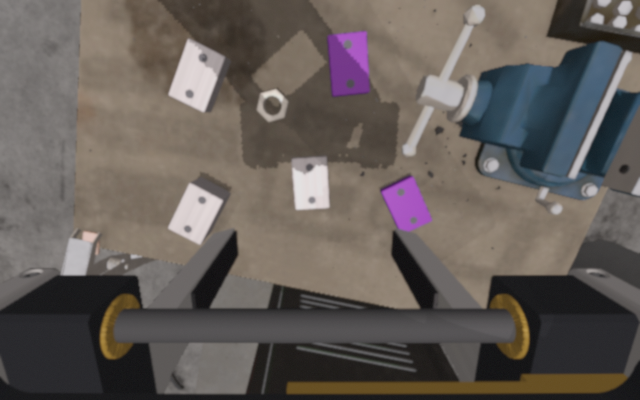

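The wrist view shows the thin block at (311,185), the thick one at (198,210) and the middle one at (197,75). The arm was still settling, so I'll take one more frame and measure from that.

```bash
cat >> h.py <<'E'
def shot(n,f):
    C=cal(n);im,d=cams.camera(n);cv2.imwrite(f'pics/{f}.png',im[:,:,::-1]);np.savez(f'pics/{f}.npz',im=im,d=d,K=C[0],D=C[1],V=C[2]);return C,im,d
def block(C,d,xy,h,r=.045,tol=.005):  # blob of pixels whose depth point lies within tol of height h near xy
    v,u=np.nonzero(d>0);P=bydepth(C,np.c_[u,v],d[v,u]);ok=(abs(P[:,2]-h)<tol)&(np.hypot(*(P[:,:2]-xy).T)<r)
    b=np.zeros(d.shape,np.uint8);b[v[ok],u[ok]]=1;b=cv2.morphologyEx(b,cv2.MORPH_OPEN,np.ones((3,3)))
    cn=max(cv2.findContours(b,0,1)[0],key=cv2.contourArea)[:,0];hm=np.median(P[ok,2])
    print('depth blob h',round(hm*1e3,1),rect(onplane(C,cn,hm)),'n',b.sum());return cn
def white(C,im,xy,h,smax=60,vmin=120):
    hs=cv2.cvtColor(im,cv2.COLOR_RGB2HSV);b=((hs[...,1]<smax)&(hs[...,2]>vmin)).astype(np.uint8);b=cv2.morphologyEx(b,cv2.MORPH_CLOSE,np.ones((7,7)))
    for cn in cv2.findContours(b,0,1)[0]:
        if cv2.contourArea(cn)>150:
            R=rect(onplane(C,cn[:,0],h))
            if np.hypot(*(R[0]/1e3-xy))<.04: print('white',R)
E
python3 - <<'E'
from h import *
C,im,d=shot('wrist','w2')
T=np.load('pics/top0.npz');CT=cal('top')
for nm,xy,h in (('thin',(.5863,-.3637),.012),('thick',(.4731,-.4267),.036)):
    print(nm)
    for c,i,dd in((C,im,d),(CT,T['im'],T['d'])):
        block(c,dd,xy,h);white(c,i,xy,h)
plan(.5863,-.3637,.15,18.9)
E
```

```text
thin
depth blob h 11.8 (array([ 583.8, -361.1]), array([39.8, 60.1]), -70.5) n 1795
depth blob h 12.0 (array([ 586.1, -363.9]), array([39.9, 60.3]), -71.0) n 511
thick
depth blob h 35.7 (array([ 471.2, -422.9]), array([40.2, 61.6]), 75.8) n 1968
depth blob h 35.8 (array([ 472.9, -426. ]), array([39.9, 60.3]), 75.7) n 555
t 1.2 at [ 0.5876 -0.3632  0.2035] yaw 15.52 rp [-8.994e+01  4.000e-02] grip 0.0939 F [-0.6  0.4 -1. ]
-> x,y,z [-0.0013  0.0535 -0.0002] spin -3.38
```

```bash
python3 -m handwheel '[{"fingers":1,"x":-0.001,"y":0.01,"z":0,"spin":-1},{"fingers":1,"x":-0.002,"y":0.03,"z":0,"spin":-2},{"fingers":1,"x":-0.002,"y":0.06,"z":0.001,"spin":-3},{"fingers":1,"x":-0.002,"y":0.085,"z":0.001,"spin":-4},{"fingers":1,"x":-0.002,"y":0.1,"z":0.001,"spin":-4},{"fingers":1,"x":-0.002,"y":0.11,"z":0.001,"spin":-4},{"fingers":1,"x":-0.002,"y":0.11,"z":0.001,"spin":-4},{"fingers":1,"x":-0.002,"y":0.11,"z":0.001,"spin":-4},{"fingers":1,"x":-0.002,"y":0.11,"z":0.001,"spin":-4},{"fingers":1,"x":-0.002,"y":0.11,"z":0.001,"spin":-4}]'
python3 - <<'E'
from h import *
C,im,d=shot('wrist','w3')
xy=(.585,-.3625)
for k in range(2):
    block(C,d,xy,.012);white(C,im,xy,.012); plan(.585,-.3625,.021,19.2)
CT,it,dt=shot('top','top1');block(CT,dt,xy,.012)
E
```

```text
time_s: 2.2
ee_pos: [0.5851, -0.3638, 0.0954]
eef_rot: [-1.572, -0.001, 0.337]
force: [-0.6, 0.1, -0.1]
grip_width: 0.0935
depth blob h 11.8 (array([ 583.7, -361.3]), array([39.7, 59.8]), -70.6) n 3500
white (array([ 580.3, -330.2]), array([240.9, 554. ]), 19.3)
t 2.25 at [ 0.585  -0.3637  0.0952] yaw 19.3 rp [-9.005e+01 -4.000e-02] grip 0.0939 F [ 0.6 -0.3 -0.1]
-> x,y,z [0.0003 0.0742 0.0012] spin 0.1
depth blob h 11.8 (array([ 583.7, -361.3]), array([39.7, 59.8]), -70.6) n 3500
white (array([ 580.3, -330.2]), array([240.9, 554. ]), 19.3)
t 2.25 at [ 0.585  -0.3637  0.0952] yaw 19.3 rp [-9.005e+01 -4.000e-02] grip 0.0939 F [ 0.6 -0.3 -0.1]
-> x,y,z [0.0003 0.0742 0.0012] spin 0.1Traceback (most recent call last):
  File "<stdin>", line 6, in <module>
  File "h.py", line 26, in block
    cn=max(cv2.findContours(b,0,1)[0],key=cv2.contourArea)[:,0];hm=np.median(P[ok,2])
       ~~~^^^^^^^^^^^^^^^^^^^^^^^^^^^^^^^^^^^^^^^^^^^^^^^^
ValueError: max() iterable argument is empty
```

View pics/w3.png

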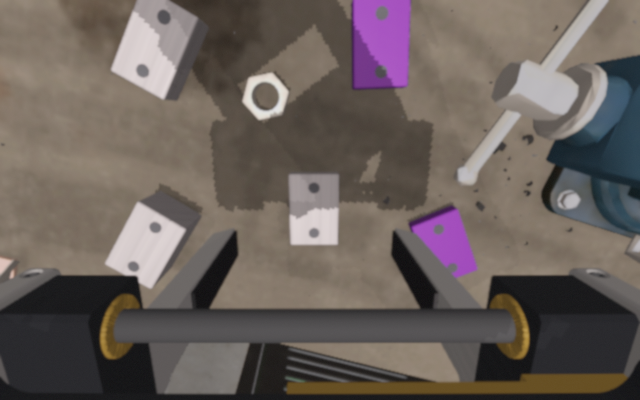

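Wrist gives (583.7,-361.3) and top gave (586.1,-363.9), both within calibration error. The block, at (314,210), sits centred between the fingers. I'll descend to z = 0.023 and grip.

```bash
python3 -m handwheel '[{"fingers":1,"x":0,"y":0.01,"z":0.001,"spin":0},{"fingers":1,"x":0,"y":0.03,"z":0.001,"spin":0},{"fingers":1,"x":0,"y":0.05,"z":0.001,"spin":0},{"fingers":1,"x":0,"y":0.065,"z":0.001,"spin":0},{"fingers":1,"x":0,"y":0.072,"z":0.001,"spin":0},{"fingers":1,"x":0,"y":0.072,"z":0.001,"spin":0},{"fingers":-1,"x":0,"y":0.072,"z":0.001,"spin":0},{"fingers":-1,"x":0,"y":0.072,"z":0.001,"spin":0},{"fingers":-1,"x":0,"y":0.072,"z":0.001,"spin":0},{"fingers":-1,"x":0,"y":0.072,"z":0.001,"spin":0}]' 40
python3 -m handwheel '[{"fingers":-1,"x":0,"y":0,"z":0,"spin":0},{"fingers":-1,"x":0,"y":0,"z":0,"spin":0},{"fingers":-1,"x":0,"y":0,"z":0,"spin":0},{"fingers":-1,"x":0,"y":-0.01,"z":0,"spin":0},{"fingers":-1,"x":0,"y":-0.03,"z":0,"spin":0},{"fingers":-1,"x":0,"y":-0.05,"z":0,"spin":0},{"fingers":-1,"x":0,"y":-0.07,"z":0,"spin":0},{"fingers":-1,"x":0,"y":-0.1,"z":0,"spin":0},{"fingers":-1,"x":0,"y":-0.13,"z":0,"spin":0},{"fingers":-1,"x":0,"y":-0.15,"z":0,"spin":0}]'
python3 - <<'E'
from h import *
plan(.566,-.109,.15,4)
C,im,d=shot('wrist','w4')
# base edges & bay in first top picture: grey, z~8mm
T=np.load('pics/top0.npz');CT=cal('top');block(CT,T['d'],(.56,-.05),.0082,r=.14,tol=.004)
im=T['im'];g=cv2.cvtColor(im,cv2.COLOR_RGB2GRAY);sub=g[178:222,228:280]
t=sub>np.percentile(sub,50)+25
n,l,s,_=cv2.connectedComponentsWithStats(t.astype(np.uint8),connectivity=8)
for i in range(1,n):
    if s[i,4]>20:
        v,u=np.nonzero(l==i);P=onplane(CT,np.c_[u+228,v+178],.008);print(s[i],rect(P))
E
```

```text
time_s: 3.3
ee_pos: [0.5846, -0.3627, 0.0229]
eef_rot: [-1.571, -0.0, 0.337]
force: [-0.7, 0.2, 0.1]
grip_width: 0.0657
time_s: 4.3
ee_pos: [0.5847, -0.3628, 0.1755]
eef_rot: [-1.573, -0.001, 0.337]
force: [1.1, 0.2, -1.9]
grip_width: 0.0397
t 4.3 at [ 0.5847 -0.3628  0.1755] yaw 19.31 rp [-9.011e+01 -8.000e-02] grip 0.0397 F [ 1.1  0.2 -1.9]
-> x,y,z [0.0663 0.0251 0.2457] spin 15.31
depth blob h 7.8 (array([562.7, -38.5]), array([ 89.9, 231.2]), -85.7) n 3090
[  8   8  36  27 208] (array([ 567.7, -107.8]), array([53.9, 74. ]), -85.4)
```

View pics/w4.png

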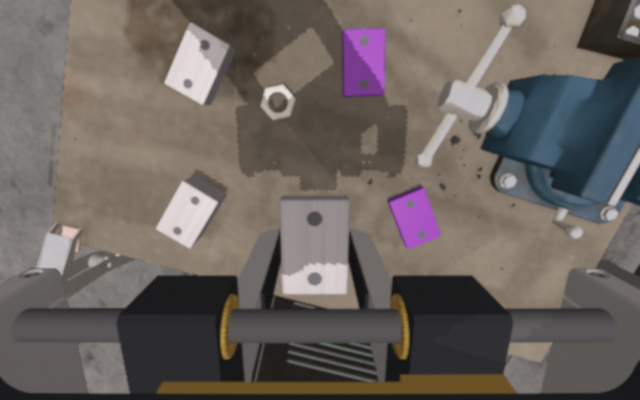

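The block is held at a grip width of 39.7 mm. Top view puts the bay at (567.7,-107.8), with its long axis at -85.4°. I'll stop 70 mm short so the wrist camera sees the bay and the held block together.

```bash
python3 - <<'E'
from h import *
plan(.5725,-.178,.13,4.4)
E
```

```text
t 4.35 at [ 0.5854 -0.3632  0.1786] yaw 19.32 rp [-90.29  -0.21] grip 0.0394 F [ 0.8 -0.4  0.3]
-> x,y,z [0.0489 0.0479 0.1793] spin 14.92
```

```bash
python3 -m handwheel '[{"fingers":-1,"x":0.003,"y":0,"z":0.01,"spin":1},{"fingers":-1,"x":0.008,"y":0,"z":0.03,"spin":3},{"fingers":-1,"x":0.016,"y":0.01,"z":0.06,"spin":6},{"fingers":-1,"x":0.026,"y":0.02,"z":0.095,"spin":9},{"fingers":-1,"x":0.036,"y":0.03,"z":0.13,"spin":12},{"fingers":-1,"x":0.043,"y":0.04,"z":0.158,"spin":14},{"fingers":-1,"x":0.047,"y":0.047,"z":0.173,"spin":15},{"fingers":-1,"x":0.049,"y":0.047,"z":0.179,"spin":15},{"fingers":-1,"x":0.049,"y":0.047,"z":0.179,"spin":15},{"fingers":-1,"x":0.049,"y":0.047,"z":0.179,"spin":15}]'
cat >> h.py <<'E'
def held(C,d,o,h):  # held block's top at about height h, in tool x,z (mm) from the TCP
    cn=block(C,d,np.array(o['ee_pos'])[:2],h);return cn
E
python3 - <<'E'
from h import *
o=get_obs();C,im,d=shot('wrist','w5');plan(.5677,-.1078,.13,4.5,o)
block(C,d,np.array(o['ee_pos'])[:2],o['ee_pos'][2]-.011,tol=.008)
g=cv2.cvtColor(im,cv2.COLOR_RGB2GRAY).astype(int);v,u=np.nonzero(d>0);P=bydepth(C,np.c_[u,v],d[v,u])
ok=(abs(P[:,2]-.008)<.004)&(np.abs(P[:,0]-.5677)<.032)&(np.abs(P[:,1]+.1078)<.042)
m=np.median(g[v[ok],u[ok]]);w=ok&(g[v,u]>m+25);b=np.zeros(d.shape,np.uint8);b[v[w],u[w]]=1
n,l,s,_=cv2.connectedComponentsWithStats(b)
for i in range(1,n):
    if s[i,4]>60:
        y,x=np.nonzero(l==i);print(s[i],rect(onplane(C,np.c_[x,y],.008)))
block(C,d,(.5627,-.0385),.008,r=.15,tol=.004)
E
```

```text
time_s: 5.35
ee_pos: [0.5715, -0.178, 0.1254]
eef_rot: [-1.571, -0.0, 0.075]
force: [-0.9, -0.7, -2.1]
grip_width: 0.0393
t 5.35 at [ 0.5715 -0.178   0.1254] yaw 4.31 rp [-90.01  -0.  ] grip 0.0393 F [-0.9 -0.7 -2.1]
-> x,y,z [ 0.0015 -0.0046  0.0703] spin -0.19
depth blob h 114.5 (array([ 571. , -176.1]), array([61.1, 64.4]), 4.3) n 6968
[ 282   75   65   89 1170] (array([ 565.5, -106.2]), array([53.5, 73. ]), -85.5)
depth blob h 7.9 (array([563.8, -82.7]), array([ 89.7, 136.4]), -85.5) n 18164
```

View pics/w5.png

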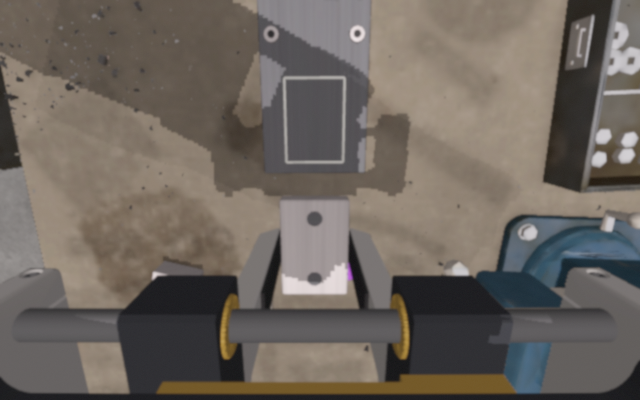

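At the wrist, the bay centre is (565.5,-106.2) and the held block's centre is 1.9 mm ahead of the TCP. Bay and block are both centred on column 314. The wrist and top estimates of the TCP target agree within 1.5 mm: shift z +0.0705, x 0.

```bash
python3 -m handwheel '[{"fingers":-1,"x":0,"y":0,"z":0.01,"spin":0},{"fingers":-1,"x":0,"y":0,"z":0.03,"spin":0},{"fingers":-1,"x":0,"y":0.01,"z":0.05,"spin":0},{"fingers":-1,"x":0,"y":0.02,"z":0.065,"spin":-0.2},{"fingers":-1,"x":0,"y":0.04,"z":0.0705,"spin":-0.2},{"fingers":-1,"x":0,"y":0.06,"z":0.0705,"spin":-0.2},{"fingers":-1,"x":0,"y":0.075,"z":0.0705,"spin":-0.2},{"fingers":-1,"x":0,"y":0.085,"z":0.0705,"spin":-0.2},{"fingers":-1,"x":0,"y":0.085,"z":0.0705,"spin":-0.2},{"fingers":-1,"x":0,"y":0.085,"z":0.0705,"spin":-0.2}]'
python3 - <<'E'
from h import *
plan(.5661,-.1077,.031,4.5)
E
```

```text
time_s: 6.4
ee_pos: [0.5665, -0.1073, 0.0409]
eef_rot: [-1.571, -0.001, 0.079]
force: [0.1, 0.4, -2.0]
grip_width: 0.0394
t 6.4 at [ 0.5665 -0.1073  0.0409] yaw 4.5 rp [-9.001e+01 -3.000e-02] grip 0.0394 F [ 0.1  0.4 -2. ]
-> x,y,z [-0.0004  0.0099 -0.0003] spin 0.0
```

```bash
python3 -m handwheel '[{"fingers":-1,"x":0,"y":0.003,"z":0,"spin":0},{"fingers":-1,"x":0,"y":0.006,"z":0,"spin":0},{"fingers":-1,"x":0,"y":0.008,"z":0,"spin":0},{"fingers":-1,"x":0,"y":0.0095,"z":0,"spin":0},{"fingers":-1,"x":0,"y":0.01,"z":0,"spin":0},{"fingers":-1,"x":0,"y":0.01,"z":0,"spin":0},{"fingers":-0.1,"x":0,"y":0.01,"z":0,"spin":0},{"fingers":0.1,"x":0,"y":0.01,"z":0,"spin":0},{"fingers":0.3,"x":0,"y":0.01,"z":0,"spin":0},{"fingers":0.3,"x":0,"y":0.01,"z":0,"spin":0}]'
python3 -m handwheel '[{"fingers":0.5,"x":0,"y":-0.005,"z":0,"spin":0},{"fingers":1,"x":0,"y":-0.02,"z":0,"spin":0},{"fingers":1,"x":0,"y":-0.05,"z":0,"spin":0},{"fingers":1,"x":0,"y":-0.08,"z":-0.02,"spin":0},{"fingers":1,"x":0,"y":-0.1,"z":-0.05,"spin":0},{"fingers":1,"x":0,"y":-0.1,"z":-0.07,"spin":0},{"fingers":1,"x":0,"y":-0.1,"z":-0.07,"spin":0},{"fingers":1,"x":0,"y":-0.1,"z":-0.07,"spin":0},{"fingers":1,"x":0,"y":-0.1,"z":-0.07,"spin":0},{"fingers":1,"x":0,"y":-0.1,"z":-0.07,"spin":0}]'
cat >> h.py <<'E'
def bay(C,im,d):
    g=cv2.cvtColor(im,cv2.COLOR_RGB2GRAY).astype(int);v,u=np.nonzero(d>0);P=bydepth(C,np.c_[u,v],d[v,u])
    ok=(abs(P[:,2]-.008)<.004)&(np.abs(P[:,0]-.5667)<.036)&(np.abs(P[:,1]+.107)<.046)
    m=np.median(g[v[ok],u[ok]]);w=ok&(g[v,u]>m+20);b=np.zeros(d.shape,np.uint8);b[v[w],u[w]]=1
    n,l,s,_=cv2.connectedComponentsWithStats(b)
    for i in range(1,n):
        if s[i,4]>15:
            y,x=np.nonzero(l==i);print('bay bit',s[i].tolist(),rect(onplane(C,np.c_[x,y],.008)))
E
python3 - <<'E'
from h import *
plan(.4725,-.425,.15,-14.2)
C,im,d=shot('wrist','w6');bay(C,im,d);block(C,d,(.566,-.107),.020,tol=.005)
C,i2,d=shot('top','top2');bay(C,i2,d);block(C,d,(.566,-.107),.020,tol=.005)
cv2.imwrite('pics/w6c.png',cv2.resize(im[30:230,200:440],None,fx=3,fy=3)[:,:,::-1])
E
```

```text
time_s: 7.4
ee_pos: [0.5663, -0.1072, 0.0304]
eef_rot: [-1.571, -0.0, 0.079]
force: [-0.1, 0.5, 0.1]
grip_width: 0.06
time_s: 8.4
ee_pos: [0.5717, -0.1761, 0.1304]
eef_rot: [-1.571, 0.0, 0.08]
force: [0.1, 0.4, 0.6]
grip_width: 0.0939
t 8.4 at [ 0.5717 -0.1761  0.1304] yaw 4.57 rp [-8.999e+01  2.000e-02] grip 0.0939 F [0.1 0.4 0.6]
-> x,y,z [-0.1187 -0.0196 -0.2402] spin 18.77
bay bit [276, 64, 9, 31, 140] (array([533.9, -73.1]), array([ 6.2, 23.9]), 89.8)
bay bit [283, 79, 63, 86, 1061] (array([ 565.5, -106.3]), array([53.6, 72. ]), -85.4)
bay bit [290, 88, 1, 32, 32] (array([543.5, -92. ]), array([ 0. , 25.5]), -86.6)
bay bit [354, 118, 4, 11, 23] (array([ 601.8, -103.4]), array([2.3, 8.4]), 82.0)
bay bit [291, 138, 2, 22, 22] (array([ 546.7, -130.1]), array([ 0.9, 18.6]), -83.7)
bay bit [341, 141, 14, 32, 193] (array([ 600.8, -133.9]), array([ 9.2, 29.2]), 74.0)
depth blob h 19.8 (array([ 565.8, -106.6]), array([39.8, 59.3]), -85.4) n 3498
bay bit [236, 187, 18, 5, 41] (array([590.8, -87.8]), array([ 6.4, 36.7]), -80.0)
depth blob h 19.5 (array([580., -94.]), array([15. , 27.4]), -88.7) n 75
```

View pics/w6c.png

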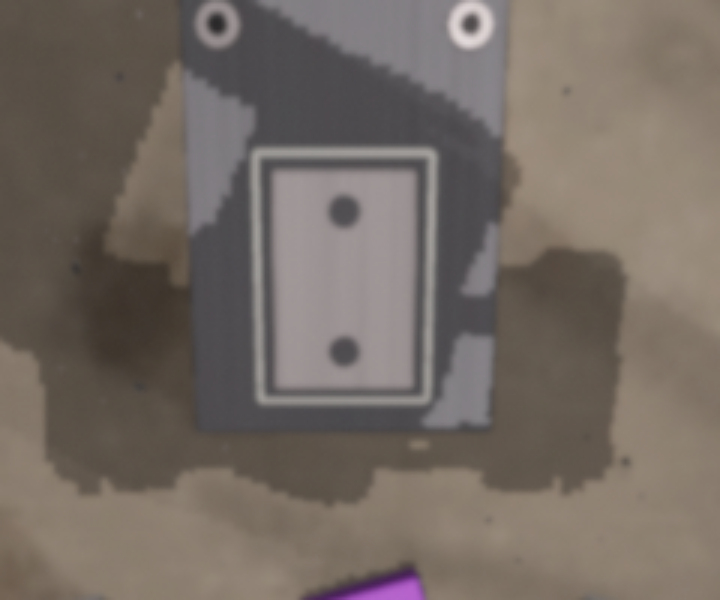

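The thin block is centred: (565.8,-106.6) against the bay's (565.5,-106.3), both at -85.4°. Next is the thick block.

```bash
python3 -m handwheel '[{"fingers":1,"x":-0.008,"y":0,"z":-0.016,"spin":1},{"fingers":1,"x":-0.02,"y":0,"z":-0.045,"spin":3},{"fingers":1,"x":-0.04,"y":0,"z":-0.085,"spin":6},{"fingers":1,"x":-0.06,"y":0,"z":-0.125,"spin":9},{"fingers":1,"x":-0.08,"y":0,"z":-0.165,"spin":12},{"fingers":1,"x":-0.1,"y":0,"z":-0.2,"spin":15},{"fingers":1,"x":-0.113,"y":0,"z":-0.225,"spin":18},{"fingers":1,"x":-0.119,"y":0,"z":-0.239,"spin":18.8},{"fingers":1,"x":-0.119,"y":0,"z":-0.239,"spin":18.8},{"fingers":1,"x":-0.119,"y":0,"z":-0.239,"spin":18.8}]'
python3 - <<'E'
from h import *
C,im,d=shot('wrist','w7');C,im,d=shot('wrist','w8');block(C,d,(.4715,-.423),.036);plan(.472,-.4245,.037,-14.2)
E
```

```text
time_s: 9.5
ee_pos: [0.4722, -0.4239, 0.1303]
eef_rot: [-1.57, 0.0, -0.248]
force: [-0.3, -0.3, -0.2]
grip_width: 0.0938
depth blob h 35.8 (array([ 470.8, -423.3]), array([39.6, 59.8]), 75.6) n 3193
t 9.6 at [ 0.4726 -0.4233  0.1304] yaw -14.16 rp [-8.999e+01  1.000e-02] grip 0.094 F [-0.6  0.5  0.3]
-> x,y,z [-0.0003  0.0934 -0.0013] spin 0.04
```

```bash
python3 -m handwheel '[{"fingers":1,"x":-0.001,"y":0.01,"z":-0.002,"spin":0.2},{"fingers":1,"x":-0.001,"y":0.03,"z":-0.002,"spin":0.2},{"fingers":1,"x":-0.001,"y":0.06,"z":-0.002,"spin":0.2},{"fingers":1,"x":-0.001,"y":0.085,"z":-0.002,"spin":0.2},{"fingers":1,"x":-0.001,"y":0.099,"z":-0.002,"spin":0.2},{"fingers":1,"x":-0.001,"y":0.099,"z":-0.002,"spin":0.2},{"fingers":-1,"x":-0.001,"y":0.099,"z":-0.002,"spin":0.2},{"fingers":-1,"x":-0.001,"y":0.099,"z":-0.002,"spin":0.2},{"fingers":-1,"x":-0.001,"y":0.099,"z":-0.002,"spin":0.2},{"fingers":-1,"x":-0.001,"y":0.099,"z":-0.002,"spin":0.2}]' 50
python3 -m handwheel '[{"fingers":-1,"x":0,"y":0,"z":0,"spin":0},{"fingers":-1,"x":0,"y":0,"z":0,"spin":0},{"fingers":-1,"x":0,"y":0,"z":0,"spin":0},{"fingers":-1,"x":0,"y":-0.01,"z":0,"spin":0},{"fingers":-1,"x":0,"y":-0.03,"z":0,"spin":0},{"fingers":-1,"x":0,"y":-0.05,"z":0,"spin":0},{"fingers":-1,"x":0,"y":-0.07,"z":0,"spin":0},{"fingers":-1,"x":0,"y":-0.09,"z":0,"spin":0},{"fingers":-1,"x":0,"y":-0.105,"z":0,"spin":0},{"fingers":-1,"x":0,"y":-0.11,"z":0,"spin":0}]'
python3 - <<'E'
from h import *
plan(.5717,-.1761,.14,4.5)
E
```

```text
time_s: 10.6
ee_pos: [0.4706, -0.4265, 0.0322]
eef_rot: [-1.571, -0.001, -0.253]
force: [-0.0, 0.1, -0.3]
grip_width: 0.0653
time_s: 11.6
ee_pos: [0.4707, -0.4265, 0.1432]
eef_rot: [-1.572, -0.002, -0.253]
force: [1.7, -0.1, -6.8]
grip_width: 0.0398
t 11.6 at [ 0.4707 -0.4265  0.1432] yaw -14.48 rp [-9.005e+01 -9.000e-02] grip 0.0398 F [ 1.7 -0.1 -6.8]
-> x,y,z [0.0352 0.003  0.2677] spin -18.98
```

```bash
python3 -m handwheel '[{"fingers":-1,"x":0.001,"y":0,"z":0.01,"spin":-1},{"fingers":-1,"x":0.004,"y":0,"z":0.03,"spin":-3},{"fingers":-1,"x":0.009,"y":0,"z":0.065,"spin":-6},{"fingers":-1,"x":0.014,"y":0,"z":0.105,"spin":-9},{"fingers":-1,"x":0.019,"y":0,"z":0.145,"spin":-12},{"fingers":-1,"x":0.024,"y":0,"z":0.185,"spin":-15},{"fingers":-1,"x":0.029,"y":0,"z":0.22,"spin":-17},{"fingers":-1,"x":0.033,"y":0,"z":0.25,"spin":-19},{"fingers":-1,"x":0.035,"y":0,"z":0.265,"spin":-19},{"fingers":-1,"x":0.035,"y":0,"z":0.268,"spin":-19}]'
python3 - <<'E'
from h import *
shot('wrist','w9');shot('wrist','w9')
o=get_obs();C,im,d=shot('wrist','w10');plan(.5717,-.1761,.14,4.5,o)
block(C,d,np.array(o['ee_pos'])[:2],o['ee_pos'][2]+.004,tol=.004)
bay(C,im,d);block(C,d,(.566,-.107),.020,tol=.005)
E
```

```text
time_s: 12.6
ee_pos: [0.5715, -0.1737, 0.1405]
eef_rot: [-1.57, 0.001, 0.081]
force: [-0.3, 0.0, -6.0]
grip_width: 0.0397
t 12.7 at [ 0.571  -0.1755  0.1408] yaw 4.51 rp [-8.999e+01  6.000e-02] grip 0.0402 F [ 0.3 -0.2 -6.6]
-> x,y,z [ 0.0006  0.0008 -0.0007] spin 0.01
depth blob h 144.9 (array([ 574.1, -172.3]), array([54.9, 60.2]), -85.5) n 7852
bay bit [279, 67, 8, 18, 87] (array([534.1, -68.1]), array([ 6.1, 14. ]), -87.1)
bay bit [285, 81, 61, 84, 1196] (array([ 565.5, -106.7]), array([54., 73.]), -85.5)
bay bit [292, 106, 1, 40, 40] (array([ 545. , -110.1]), array([ 0. , 34.5]), -86.5)
depth blob h 19.8 (array([ 565.8, -106.5]), array([39.8, 59.1]), -85.5) n 3241
```

View pics/w10.png

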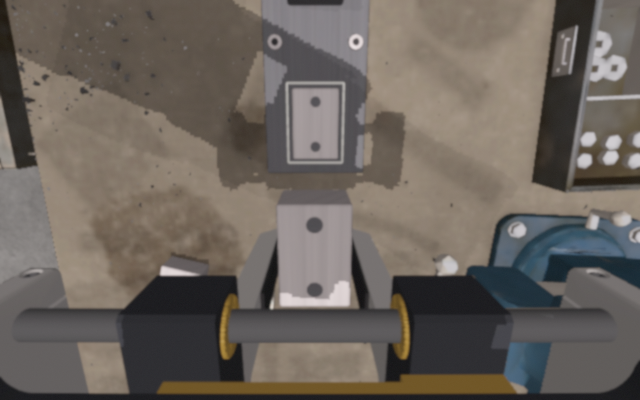

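The held block was gripped about 1.2 mm further along its length than the thin one (2.95 against 1.93 mm in hand, 3.1 against 1.6 mm at the table). I'll aim for TCP (566.4,-108.3) so it sits over the thin block, and stop 8 mm above to check.

```bash
python3 -m handwheel '[{"fingers":-1,"x":0,"y":0,"z":0.01,"spin":0},{"fingers":-1,"x":0,"y":0,"z":0.03,"spin":0},{"fingers":-1,"x":0,"y":0.01,"z":0.05,"spin":0},{"fingers":-1,"x":0,"y":0.02,"z":0.063,"spin":0},{"fingers":-1,"x":0,"y":0.04,"z":0.067,"spin":0},{"fingers":-1,"x":0,"y":0.06,"z":0.067,"spin":0},{"fingers":-1,"x":0,"y":0.075,"z":0.067,"spin":0},{"fingers":-1,"x":0,"y":0.08,"z":0.067,"spin":0},{"fingers":-1,"x":0,"y":0.08,"z":0.067,"spin":0},{"fingers":-1,"x":0,"y":0.08,"z":0.067,"spin":0}]'
python3 - <<'E'
from h import *
shot('wrist','w11');plan(.5664,-.1083,.052,4.5)
E
```

```text
time_s: 13.75
ee_pos: [0.5665, -0.109, 0.0622]
eef_rot: [-1.571, -0.001, 0.078]
force: [-0.2, 0.3, -5.3]
grip_width: 0.0395
t 13.8 at [ 0.5665 -0.109   0.0624] yaw 4.5 rp [-9.003e+01 -8.000e-02] grip 0.039 F [ 0.2 -0.3 -6.2]
-> x,y,z [-0.0001  0.0104  0.0007] spin 0.0
```

```bash
python3 -m handwheel '[{"fingers":-1,"x":0,"y":0.002,"z":0.0006,"spin":0},{"fingers":-1,"x":0,"y":0.004,"z":0.0006,"spin":0},{"fingers":-1,"x":0,"y":0.006,"z":0.0006,"spin":0},{"fingers":-1,"x":0,"y":0.008,"z":0.0006,"spin":0},{"fingers":-1,"x":0,"y":0.009,"z":0.0006,"spin":0},{"fingers":-1,"x":0,"y":0.0095,"z":0.0006,"spin":0},{"fingers":-1,"x":0,"y":0.01,"z":0.0006,"spin":0},{"fingers":-1,"x":0,"y":0.01,"z":0.0006,"spin":0},{"fingers":-1,"x":0,"y":0.01,"z":0.0006,"spin":0},{"fingers":-1,"x":0,"y":0.01,"z":0.0006,"spin":0}]'
```

```text
time_s: 14.8
ee_pos: [0.566, -0.1081, 0.0518]
eef_rot: [-1.571, -0.0, 0.079]
force: [-4.5, 1.4, 3.5]
grip_width: 0.0391
```

The block is in contact (Fz went from -6 to +3.5 N). I'll release and back off.

```bash
python3 -m handwheel '[{"fingers":-0.1,"x":0,"y":0,"z":0,"spin":0},{"fingers":0,"x":0,"y":0,"z":0,"spin":0},{"fingers":0.2,"x":0,"y":0,"z":0,"spin":0},{"fingers":0.4,"x":0,"y":0,"z":0,"spin":0},{"fingers":0.6,"x":0,"y":-0.01,"z":0,"spin":0},{"fingers":0.8,"x":0,"y":-0.03,"z":0,"spin":0},{"fingers":1,"x":0,"y":-0.06,"z":0,"spin":0},{"fingers":1,"x":0,"y":-0.09,"z":0,"spin":0},{"fingers":1,"x":0,"y":-0.12,"z":-0.03,"spin":0},{"fingers":1,"x":0,"y":-0.12,"z":-0.07,"spin":0}]'
python3 -m handwheel '[{"fingers":1,"x":0,"y":0,"z":-0.03,"spin":0},{"fingers":1,"x":0,"y":0,"z":-0.06,"spin":0},{"fingers":1,"x":0,"y":0,"z":-0.08,"spin":0},{"fingers":1,"x":0,"y":0,"z":-0.08,"spin":0},{"fingers":1,"x":0,"y":0,"z":-0.08,"spin":0},{"fingers":1,"x":0,"y":0,"z":-0.08,"spin":0},{"fingers":1,"x":0,"y":0,"z":-0.08,"spin":0},{"fingers":1,"x":0,"y":0,"z":-0.08,"spin":0},{"fingers":1,"x":0,"y":0,"z":-0.08,"spin":0},{"fingers":1,"x":0,"y":0,"z":-0.08,"spin":0}]'
python3 - <<'E'
from h import *
C,im,d=shot('wrist','w12');bay(C,im,d);block(C,d,(.566,-.107),.056);block(C,d,(.556,.022),.056);block(C,d,(.566,-.107),.020,tol=.007)
CT,i2,d2=shot('top','top3');bay(CT,i2,d2);block(CT,d2,(.567,-.108),.056);block(CT,d2,(.5568,.0214),.056);block(CT,d2,(.4446,-.2861),.024)
cv2.imwrite('pics/w12c.png',cv2.resize(im[0:200,200:440],None,fx=3,fy=3)[:,:,::-1])
plan(.566,-.18,.17,4.5)
E
```

```text
time_s: 15.8
ee_pos: [0.5732, -0.1781, 0.1771]
eef_rot: [-1.574, -0.007, 0.081]
force: [0.7, 0.6, 0.3]
grip_width: 0.0939
time_s: 16.8
ee_pos: [0.5779, -0.2575, 0.1715]
eef_rot: [-1.571, -0.0, 0.079]
force: [-0.1, 1.2, -0.6]
grip_width: 0.0937
bay bit [285, 0, 60, 74, 525] (array([ 565.9, -111. ]), array([54.2, 62.4]), -85.5)
depth blob h 56.0 (array([ 566.3, -115.8]), array([39.8, 41.8]), -85.5) n 2915Traceback (most recent call last):
  File "<stdin>", line 2, in <module>
  File "h.py", line 26, in block
    cn=max(cv2.findContours(b,0,1)[0],key=cv2.contourArea)[:,0];hm=np.median(P[ok,2])
       ~~~^^^^^^^^^^^^^^^^^^^^^^^^^^^^^^^^^^^^^^^^^^^^^^^^
ValueError: max() iterable argument is empty
```

Backed off a little too far: the stack is cut off in the wrist frame. The top camera should be clear now; I'll look from both after coming 50 mm back.

```bash
python3 -m handwheel '[{"fingers":1,"x":0,"y":0,"z":0.01,"spin":0},{"fingers":1,"x":0,"y":0,"z":0.03,"spin":0},{"fingers":1,"x":0,"y":0,"z":0.05,"spin":0},{"fingers":1,"x":0,"y":0,"z":0.06,"spin":0},{"fingers":1,"x":0,"y":0,"z":0.06,"spin":0},{"fingers":1,"x":0,"y":0,"z":0.06,"spin":0},{"fingers":1,"x":0,"y":0,"z":0.06,"spin":0},{"fingers":1,"x":0,"y":0,"z":0.06,"spin":0},{"fingers":1,"x":0,"y":0,"z":0.06,"spin":0},{"fingers":1,"x":0,"y":0,"z":0.06,"spin":0}]'
python3 - <<'E'
from h import *
C,im,d=shot('wrist','w12');cv2.imwrite('pics/w12c.png',cv2.resize(im[0:200,200:440],None,fx=3,fy=3)[:,:,::-1])
CT,i2,d2=shot('top','top3');CS,i3,d3=shot('side','side3')
bay(C,im,d)
for a in ((C,d,(.566,-.107),.056),(CT,d2,(.567,-.108),.056),(CT,d2,(.5568,.0214),.056),(CS,d3,(.567,-.108),.056),(CS,d3,(.5568,.0214),.056),(CT,d2,(.4446,-.2861),.024)):
    try: block(*a)
    except ValueError: print('none')
E
```

```text
time_s: 17.85
ee_pos: [0.5731, -0.1981, 0.1714]
eef_rot: [-1.571, 0.0, 0.078]
force: [0.4, 0.3, 0.6]
grip_width: 0.0939
bay bit [280, 49, 78, 89, 1235] (array([ 568.1, -102.4]), array([73. , 82.6]), -87.1)
bay bit [344, 132, 6, 13, 47] (array([ 600.9, -141.5]), array([ 3.7, 12.4]), 87.6)
depth blob h 55.9 (array([ 565.5, -106.2]), array([39.8, 59.6]), -85.2) n 3609
depth blob h 55.5 (array([ 578.6, -117.5]), array([20.6, 39. ]), -89.5) n 132
depth blob h 55.6 (array([557.9,  22.2]), array([46.6, 67. ]), -87.7) n 729
depth blob h 55.0 (array([ 567. , -111.1]), array([39.3, 60.6]), -86.3) n 178
depth blob h 55.0 (array([556.8,  17.6]), array([44.8, 76.7]), -87.4) n 180
depth blob h 23.8 (array([ 444.5, -285.9]), array([39.8, 59.8]), 79.7) n 536
```

View pics/w12c.png

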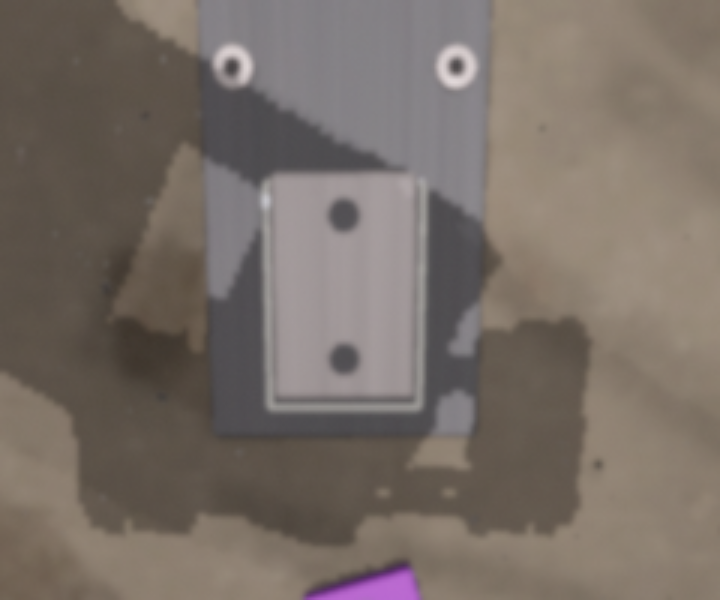

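Seen from the wrist camera, the stack top is at (565.5,-106.2), 55.9 mm high and at -85.2°. The bay measured (565.5,-106.3) and -85.4°. The middle block hasn't moved, so I'm handing in.

```bash
python3 -c "
from station import workorder,get_obs
print(workorder.hand_in(),get_obs()['time_s'])"
```

```text
the job is handed in; nothing more can be done
the job is handed in; nothing more can be done
```

I stacked the 12 mm and 36 mm packing blocks in the bay, thin one underneath, and handed the job in at about 18 s on the robot's clock. The 24 mm block and the purple look-alikes were left alone, and the open gripper was backed off clear of everything.

**Last checks (wrist camera):**

| | Measured | Reference |
|---|---|---|
| Stack top centre | (565.5, -106.2) mm | bay centre (565.5, -106.3) mm |
| Stack long axis | -85.2° | bay long axis -85.4° |
| Stack top height | 55.9 mm above the table | rest 56.4 and 55.6 mm (top camera) |
| Middle block (top camera) | (444.5, -285.9) mm | about (444.6, -286.1) mm at the start |

**Checks that failed or disagreed:**
- **Camera offset:** the wrist and top cameras differed by 2–4 mm in absolute position. I therefore judged centring within the wrist view alone, where bay and blocks appear together.
- **Top camera on the stack:** the arm partly hid the stack from it, so its final centre reading is unusable.
- **Bay outline:** in the last picture the stack hid part of the scribed lines, so the bay values above come from the earlier look after the thin block was placed.
- **Side camera:** it saw stack and rest at the same height (both 55.0 mm), which agrees that they are level. Its stack centre, (567.0, -111.1) mm, came from a sparse patch and was not relied on.

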